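# Point out the parts of the shaft assembly in order

## Robot

A 7-joint arm with a two-finger parallel gripper is mounted at the origin on a cart in front of the work surface, level with it; the furniture and walls round the work are solid. World frame = base frame: x ahead of the robot, y to its left, z up, the work surface at z = 0. Lengths are in mm, angles in rad, forces in N, time in s.
With the tool pointing down it reaches from about 400 to 875 mm from the base axis. Payload 6.5 kg.
Tool frame: the origin (TCP) lies between the finger pads, 19 mm behind the fingertips; this is the grasp point; z points along the fingers, y is the line along which they close (so a half turn about z gives the same grasp; the last joint's range is limited). The gripper opens to 85 mm and grips with 20 to 120 N. Pads are 22 mm wide; open, the fingers measure 114 mm over their backs; the gripper's body (76 mm by 85 mm) begins 54 mm behind the grasp point. The pads swing forward as they close: fully open they stand 13 mm farther back than shut.
Start: joints at [1.128, 0.536, -0.004, 1.538, 0.003, 1.067, -0.071], TCP at [239.161, -604.394, 249.99] pointing down, gripper open.
Joint ranges: [-2.7, 2.7], [-0.37, 2.16], [-1.27, 1.26], [0.24, 2.4], [-1.31, 4.45], [0.19, 1.91], [-2.76, 2.76]. Speed limits (rad/s): [2.39, 2.39, 3.14, 3.14, 3.14, 3.14, 3.14].

## Interface

Orientations are given as a unit quaternion [x, y, z, w].
In Python, from station import r, optics, job gives the robot as it stands (r), with the cameras (optics) and the job (job).
- The arm moves only by the shell command python3 nudge.py 'ROWS' [FORCE]. ROWS is a JSON list of rows, 1 to 5 of them, each an object with the fields aperture (the opening from 0.0 (shut) to 1.0 (fully open)), trans (a list: dx, dy, dz in normalised numbers (1 is 800 mm)), rot (a list: a rotation vector rx, ry, rz in a scale on which 1.0 is pi/2 rad); a field left out counts as zero (the opening has to be given); each row is the pose to reach, as a shift and turn from the pose commanded when the command began, along the tool's axes at that moment; what a row does not reach only later rows make up. A row lasts 1/10 s, in which the tool goes at most 50 mm and 0.15 rad, less where a joint would pass 70% of its speed; a pose out of reach is approached as far as the arm can. The fingers move at their own pace and stop on an object; FORCE is the grip in N (left out, the last holds). Time passes only in rows, so rows that do not move let the fingers close. It prints the time, the measured TCP pose, the force, the opening and the grip force at its end. No shift or turn number may pass 1 either way. Input that does not fit is refused with a message, and nothing moves.
- r.get_obs(): the state, without advancing time (a new reading comes with each control period).
- optics.snapshot(name): name is "scene" or "side" or "wrist"; returns the picture (400x640x3 uint8, red, green, blue); there is no depth.
- optics.camera_model(name): a dict with "fov_y" (degrees; the focal length in pixels is half the picture's height over the tangent of half this angle, whatever the lens; pixels are square), "cx", "cy" (the principal point, pixels), "dist_coeffs" ([k1, k2, p1, p2, k3] as OpenCV has them; the pictures are not rectified), "rvec" (rotation vector, rad) and "tvec" (3), from world to camera coordinates, as OpenCV has them; the wrist camera has in their place "mount" (4x4, takes a point from camera to tool coordinates, whose origin is the TCP and whose axes are the flange's). Camera axes: x right, y down, z forward; pixel columns grow to the right and rows downward; lengths in mm; the calibration is good to about 2 mm. A picture is of the moment at which its call begins: read the wrist's pose just before it. camera_model takes no time and is no camera call.
- job.hand_in(): hands the job in; it is judged then, once.
The state is a dict: "t": time; "joint_positions": joint angles; "qd": joint speeds; "tau": joint torques, N m; "ee_pos": TCP position; "tool_rot": TCP orientation; "wrist_force": force on the tool from outside, world axes, zero at the start; "torque": the same for the moment, N m; "opening": opening from 0.0 (shut) to 1.0 (fully open); "gripper_force": force on a finger pad.
Only numpy, scipy, OpenCV 4.12 (cv2) and the standard library are available. Lean on these libraries where they do the work, as an engineer would, in place of code of your own. Each camera call takes 0.05 s, during which the arm holds its last target. There are 200 camera calls.

## Task

Show the apprentice how the shaft is built up: with the fingers pointing down, point first at the ball bearing, then at the middle-height one of the three upright steel sleeves, and last at the upper end of the stepped shaft on its base, and finish while still pointing there. Each time bring the fingertips over the middle of the thing, one or two finger-breadths above it, and stay there for two seconds. Touch and move nothing, and where you pass over the other sleeves, the nut or the block, keep the fingers a hand's breadth above them.

Things in the scene. Friction and masses are not known exactly. Their poses are not given: they have to be found in the camera images.
- bearing: ball bearing lying flat: a steel ring 47 mm across and 14 mm high with a dark seal ring and a bore in the middle; loose; origin at the centre of its underside, z up
- bearing_top (a point): centre of the top of bearing, on its vertical axis, level with its upper face
- spacer_short: shortest of three plain turned steel sleeves, standing upright, 25 mm across, 35 mm high; loose; origin at the centre of its underside, z up
- spacer_short_top (a point): centre of the top of spacer_short, on its vertical axis, level with its upper face
- spacer_middle: middle-height one of the three plain turned steel sleeves, standing upright, 25 mm across, 50 mm high; loose; origin at the centre of its underside, z up
- spacer_middle_top (a point): centre of the top of spacer_middle, on its vertical axis, level with its upper face
- spacer_tall: tallest of the three plain turned steel sleeves, standing upright, 25 mm across, 65 mm high; loose; origin at the centre of its underside, z up
- spacer_tall_top (a point): centre of the top of spacer_tall, on its vertical axis, level with its upper face
- hex_nut: large steel hex nut lying flat, 31 x 36 mm, 16 mm high; loose; origin at the centre of its underside, z up
- hex_nut_top (a point): centre of the top of hex_nut, on its vertical axis, level with its upper face
- steel_block: milled steel block with bores, 45 x 60 mm, 32 mm high; loose; origin at the centre of its underside, z up
- steel_block_top (a point): centre of the top of steel_block, on its vertical axis, level with its upper face
- shaft_stand: fixed aluminium base plate 80 x 80 x 12 mm with four small screws and an upright stepped steel shaft in its middle (32 mm across at the foot, then 20 mm, then 16 mm to the end), 100 mm high in all; origin at the centre of its underside, z up
- bench_vice: blue bench vice bolted to the near table edge, 182 x 154 mm, 122 mm high, fixed, not to be touched; origin at the centre of its underside. Behind the parts stand a lever clamp, a bottle and an oil can (167 mm high): with the fingertips 0.2 m above the table the tool clears all
- shaft_end (a point): centre of the upper end of the stepped shaft, 100 mm above the table

How it is judged (in metres and radians):
On the way, in this order (a step that is already met when the one before it is completed fails the run):
1. point at the ball bearing (horizontal distance between the grasp point and bearing_top below 0.02 m and z of the grasp point in the frame of bearing_top between 0.005 and 0.07 m and angle between the grasp point's own z axis and vertical above 2.3 rad), for 1.5 s.
2. point at the middle-height sleeve (horizontal distance between the grasp point and spacer_middle_top below 0.02 m and z of the grasp point in the frame of spacer_middle_top between 0.005 and 0.07 m and angle between the grasp point's own z axis and vertical above 2.3 rad), for 1.5 s.
3. point at the upper end of the shaft (horizontal distance between the grasp point and shaft_end below 0.02 m and z of the grasp point in the frame of shaft_end between 0.005 and 0.07 m and angle between the grasp point's own z axis and vertical above 2.3 rad), for 1.5 s.
At the end, for the whole second after the job is handed in: The tool points down (within about 48 degrees), its TCP within 20 mm sideways of the axis of the shaft and 5 to 70 mm above its end; every loose part rests within 8 mm of where it started. On the way the same was held for 1.5 s over the bearing, the middle sleeve and the shaft, in this order (all of step 3 and distance of each of bearing, spacer_short, spacer_middle, spacer_tall, hex_nut, steel_block from where it was at the start of the episode below 0.008 m and linear speed of each of bearing, spacer_short, spacer_middle, spacer_tall, hex_nut, steel_block below 0.02 m/s); the robot touches nothing.
It fails at once if the robot touches something (contact force between any of the fingers, the arm and anything else above 0.5 N).
It fails at once if a part is moved or lifted (distance of any of bearing, spacer_short, spacer_middle, spacer_tall, hex_nut, steel_block from where it was at the start of the episode above 0.008 m).
It fails at once if the tool points at a wrong part (TCP within 20 mm of its axis and less than 50 mm above its top) ((horizontal distance between the grasp point and spacer_short_top below 0.02 m and z of the grasp point in the frame of spacer_short_top below 0.05 m) or (horizontal distance between the grasp point and spacer_tall_top below 0.02 m and z of the grasp point in the frame of spacer_tall_top below 0.05 m) or (horizontal distance between the grasp point and hex_nut_top below 0.02 m and z of the grasp point in the frame of hex_nut_top below 0.05 m) or (horizontal distance between the grasp point and steel_block_top below 0.02 m and z of the grasp point in the frame of steel_block_top below 0.05 m)).
It also fails if it takes over 51 s, if anything falls off the work surface, if the arm or the gripper's body presses on something with over 40 N, if the wrist force passes 120 N, or if a joint passes its speed limit or range.

## Working session

There is one attempt and no reset: what is moved stays moved. The work goes in short steps, Python scripts to look and compute and a shell command to move; the robot and the scene stay as the last step left them, time stands still between calls to the robot, and variables do not carry over. Pictures are saved under pics/ and viewed, at most 10 in all, crops included, and the job is handed in when it is done.

```bash
ls; mkdir -p pics; python3 - <<'E'
from station import r, optics, job
import cv2
o=r.get_obs();print(o['t'],o['ee_pos'],o['tool_rot'],o['opening'])
for n in("scene","side"):
    cv2.imwrite(f"pics/{n}0.png",optics.snapshot(n)[:,:,::-1]);print(n,optics.camera_model(n))
E
```

```text
nudge.py
pics
station.py
0.0 [ 238.91406547 -603.83558311  249.08300292] [ 9.82295459e-01  1.87336080e-01 -2.44577854e-04 -8.73838884e-04] 1.000409474284087
scene {'fov_y': 49.508956550587286, 'cx': 311.77220808371436, 'cy': 197.2629419632249, 'dist_coeffs': array([-0.09397892,  0.        ,  0.        ,  0.        ,  0.        ]), 'rvec': array([ 0.93443401, -2.13886516,  1.35542521]), 'tvec': array([392.45947099, 180.14203577, 809.11778708])}
side {'fov_y': 54.23695525569145, 'cx': 312.1854219222478, 'cy': 201.093055975714, 'dist_coeffs': array([0.00184421, 0.        , 0.        , 0.        , 0.        ]), 'rvec': array([ 2.05968856, -0.49576775,  0.3089268 ]), 'tvec': array([-352.51824091,  221.1999033 ,  635.50821757])}
```

View pics/scene0.png

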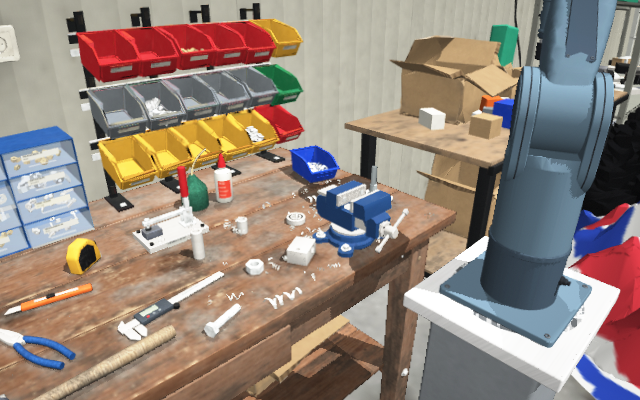

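View pics/side0.png

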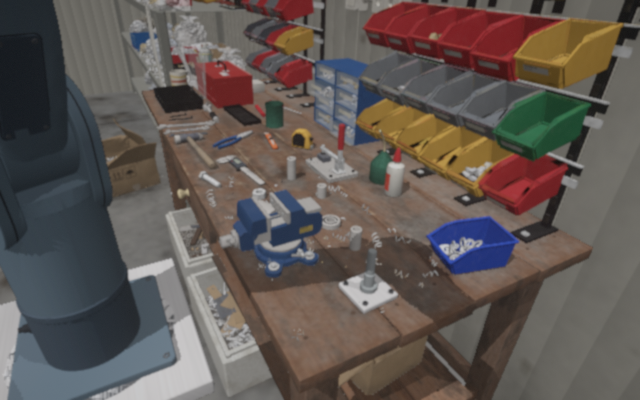

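The scene view shows the bearing at about (296,218), sleeves at (198,247) and (241,226), the nut at (255,267), the block at (299,250), and the shaft tip at (374,167) behind the vice. The side view shows sleeves at (291,167), (321,190) and (355,238), the bearing at (331,221) and the shaft at (370,270). I'll zoom in on both.

```bash
python3 - <<'E'
import cv2
a=cv2.imread("pics/scene0.png")[150:290,185:385];cv2.imwrite("pics/s1.png",cv2.resize(a,None,fx=4,fy=4,interpolation=cv2.INTER_CUBIC))
a=cv2.imread("pics/side0.png")[150:310,250:410];cv2.imwrite("pics/d1.png",cv2.resize(a,None,fx=3.75,fy=3.75,interpolation=cv2.INTER_CUBIC))
E
```

```text
(no output)
```

View pics/s1.png

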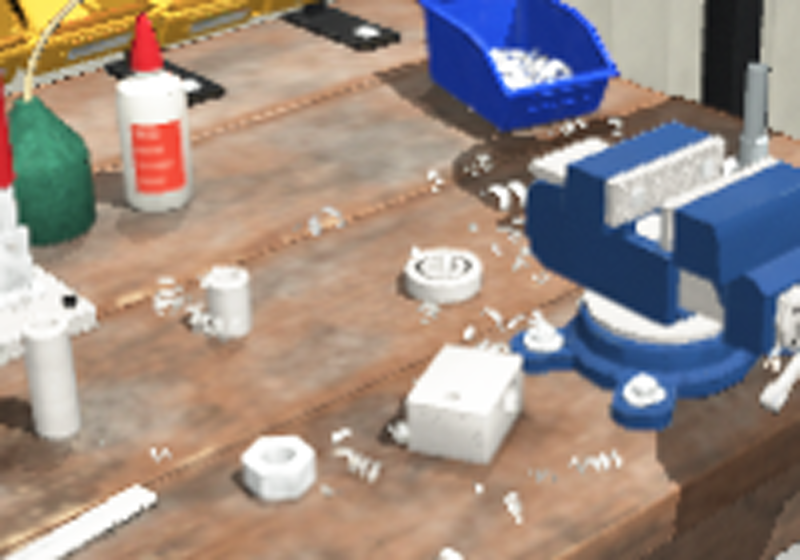

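View pics/d1.png

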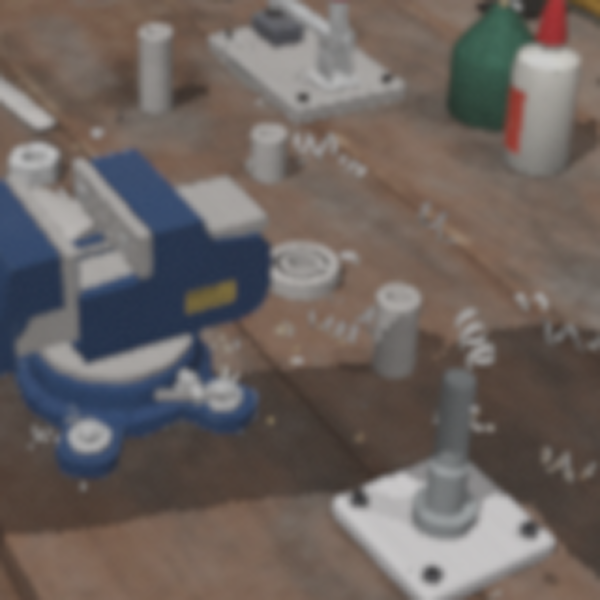

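```bash
cat > h.py <<'E'
from station import r, optics, job
import cv2,numpy as np
def ray(n,p):
    m=optics.camera_model(n);f=200/np.tan(np.radians(m['fov_y'])/2)
    K=np.array([[f,0,m['cx']],[0,f,m['cy']],[0,0,1]])
    u=cv2.undistortPoints(np.array([[p]],float),K,np.array(m['dist_coeffs']))[0,0]
    R=cv2.Rodrigues(m['rvec'])[0];return -R.T@m['tvec'],R.T@np.array([*u,1])
def at(n,p,z):
    c,d=ray(n,p);return c+d*(z-c[2])/d[2]
def tri(p,q):
    (c,d),(e,g)=ray('scene',p),ray('side',q)
    s=np.linalg.lstsq(np.c_[d,-g],e-c,rcond=None)[0];a,b=c+d*s[0],e+g*s[1];return (a+b)/2,np.linalg.norm(a-b)
E
python3 - <<'E'
from h import *
np.set_printoptions(precision=1,suppress=True)
S=lambda x,y:(x/4+185-.4,y/4+150-.4)
D=lambda x,y:(x/3.75+250-.4,y/3.75+150-.4)
for n,s,d,z in [("bearing",S(444,265),D(304,263),14),("A",S(47,328),D(156,33),65),("B",S(228,275),D(269,133),35),("shaft",S(757,67),D(459,376),100),("nut",S(280,454),D(36,155),16)]:
    print(n,at('scene',s,z),at('side',d,z),*tri(s,d))
print("block",at('scene',S(470,375),32))
for z in(35,50,65):print("C",z,at('side',D(399,296),z))
print("Cbase",at('side',D(394,364),0))
print("vice base screws",at('side',D(90,436),15),at('side',D(222,395),15))
o=r.get_obs();print(cv2.Rodrigues(np.eye(3))[0].T)
from scipy.spatial.transform import Rotation as R
print(R.from_quat(o['tool_rot']).as_matrix());print(optics.camera_model('wrist'))
E
```

```text
bearing [509.3 119.7  14. ] [507.6 115.1  14. ] [510.1 118.4  12.3] 1.8836575971298548
A [522.2 380.3  65. ] [524.2 369.7  65. ] [527.9 377.5  61.3] 0.49866202087227796
B [555.8 246.4  35. ] [551.9 242.7  35. ] [554.7 246.3  34. ] 2.850813520453221
shaft [ 454.6 -106.5  100. ] [ 455.5 -112.6  100. ] [ 457.5 -110.3   98. ] 0.452106684092235
nut [405.4 318.6  16. ] [405.4 316.   16. ] [406.2 317.9  15.1] 0.46391278276030284
block [377.3 214.   32. ]
C 35 [523.1  32.8  35. ]
C 50 [510.1  14.9  50. ]
C 65 [497.  -3.  65.]
Cbase [512.3  16.7   0. ]
vice base screws [321.5  19.1  15. ] [399.9  18.9  15. ]
[[0. 0. 0.]]
[[ 0.9  0.4 -0. ]
 [ 0.4 -0.9  0. ]
 [-0.  -0.  -1. ]]
{'fov_y': 65.13002834560989, 'cx': 312.1891656341201, 'cy': 199.32097164948354, 'dist_coeffs': array([-0.,  0.,  0.,  0.,  0.]), 'mount': array([[  -0. ,   -1. ,   -0.3,   78.8],
       [   1. ,    0. ,   -0. ,   -0. ],
       [   0. ,   -0.3,    1. , -122.8],
       [   0. ,    0. ,    0. ,    1. ]])}
```

```bash
python3 - <<'E'
from h import *
np.set_printoptions(precision=1,suppress=True)
S=lambda x,y:(x/4+185-.4,y/4+150-.4)
D=lambda x,y:(x/3.75+250-.4,y/3.75+150-.4)
print(ray('scene',(320,200)),ray('side',(320,200)))
for s in [(532,165),(595,137),(540,183)]:
  for d in [(232,178),(266,218),(183,188)]: print(s,d,*tri(S(*s),D(*d)))
for z in(80,100,120):print(z,at('scene',S(530,240),z),at('side',D(272,255),z))
from scipy.spatial.transform import Rotation as R
M=R.from_quat(r.get_obs()['tool_rot']).as_matrix();p=r.get_obs()['ee_pos']
for t in([509,118,150],[509,118,250]):print(M.T@(np.array(t)-p))
E
```

```text
(array([-221.9,  729.8,  509.2]), array([ 0.7, -0.6, -0.4])) (array([ 101.4, -544.6,  519.8]), array([ 0.4,  0.8, -0.5]))
(532, 165) (232, 178) [448.  102.7  96.8] 0.8089829487534622
(532, 165) (266, 218) [463.7  84.   81.1] 9.698019892233793
(532, 165) (183, 188) [427.5 114.6  98.6] 18.146139896728528
(595, 137) (232, 178) [429.8  72.1 114. ] 7.295291561031507
(595, 137) (266, 218) [444.3  53.5  99.5] 2.5350299440783646
(595, 137) (183, 188) [410.7  84.1 115.3] 10.932000225235724
(540, 183) (232, 178) [445.2 103.2  91.6] 12.077358915324218
(540, 183) (266, 218) [460.9  84.6  75.7] 1.8665642441589267
(540, 183) (183, 188) [424.8 115.2  93.4] 7.165210528869841
80 [401.9 147.3  80. ] [442.7  43.8  80. ]
100 [372.8 174.4 100. ] [427.2  17.  100. ]
120 [343.8 201.5 120. ] [411.7  -9.7 120. ]
[ 516.8 -571.7  100. ]
[ 516.8 -571.8    0. ]
```

The middle sleeve is C at (511, 15), the bearing is at (509, 118) and the shaft at (456, -109). I'm moving at z = 250 with the fingers shut.

The manual's scale: shifts go in shares of 800 mm and turns go in shares of pi/2 rad. Converting my numbers, -165 mm / 800 = -0.2063, 150 mm / 800 = 0.1875.

```bash
python3 nudge.py '[{"aperture":0,"trans":[0.0375,-0.0413,0]},{"aperture":0,"trans":[0.075,-0.0825,0]},{"aperture":0,"trans":[0.1125,-0.1238,0]},{"aperture":0,"trans":[0.15,-0.165,0]},{"aperture":0,"trans":[0.1875,-0.2063,0]}]'
python3 nudge.py '[{"aperture":0,"trans":[0.0375,-0.0413,0]},{"aperture":0,"trans":[0.075,-0.0825,0]},{"aperture":0,"trans":[0.1125,-0.1238,0]},{"aperture":0,"trans":[0.15,-0.165,0]},{"aperture":0,"trans":[0.1875,-0.2063,0]}]'
python3 nudge.py '[{"aperture":0,"trans":[0.0375,-0.0413,0]},{"aperture":0,"trans":[0.075,-0.0825,0]},{"aperture":0,"trans":[0.1125,-0.1238,0]},{"aperture":0,"trans":[0.15,-0.165,0]},{"aperture":0,"trans":[0.1875,-0.2063,0]}]'
python3 nudge.py '[{"aperture":0,"trans":[0.0375,-0.0413,0]},{"aperture":0,"trans":[0.075,-0.0825,0]},{"aperture":0,"trans":[0.0838,-0.0963,0]},{"aperture":0,"trans":[0.0838,-0.0963,0]},{"aperture":0,"trans":[0.0838,-0.0963,0]}]'
```

```text
t: 0.6
ee_pos: [318.1, -393.8, 249.7]
tool_rot: [0.982, 0.187, -0.0, -0.0]
wrist_force: [1.3, -0.2, 0.4]
opening: 0.141
gripper_force: 0.0
t: 1.1
ee_pos: [396.8, -185.4, 249.9]
tool_rot: [0.982, 0.187, -0.0, 0.0]
wrist_force: [1.3, -0.3, -0.1]
opening: -0.001
gripper_force: 0.0
t: 1.6
ee_pos: [475.6, 23.1, 249.9]
tool_rot: [0.982, 0.187, -0.0, 0.0]
wrist_force: [0.5, -0.8, 0.5]
opening: -0.0
gripper_force: 0.0
t: 2.1
ee_pos: [508.9, 116.2, 249.5]
tool_rot: [0.982, 0.187, -0.001, 0.001]
wrist_force: [0.2, -0.3, -0.5]
opening: 0.001
gripper_force: 0.0
```

```bash
python3 - <<'E'
from h import *
from scipy.spatial.transform import Rotation as R
np.set_printoptions(precision=1,suppress=True)
o=r.get_obs();m=optics.camera_model('wrist');im=optics.snapshot('wrist')[:,:,::-1].copy()
M=R.from_quat(o['tool_rot']).as_matrix();print(o['ee_pos'],o['joint_positions'],M)
f=200/np.tan(np.radians(m['fov_y'])/2);G=np.linalg.inv(m['mount'])
for n,P in dict(bearing=(509,118,14),C=(511,15,50),B=(554,246,35),shaft=(456,-109,100)).items():
    q=(G@np.r_[M.T@(np.array(P)-o['ee_pos']),1])[:3];print(n,q[:2]/q[2]*f+[m['cx'],m['cy']])
cv2.imwrite('pics/w1.png',im)
E
```

```text
[508.9 116.2 249.5] [ 0.   0.4 -0.4  1.9  0.2  1.  -1.7] [[ 0.9  0.4 -0. ]
 [ 0.4 -0.9 -0. ]
 [-0.   0.  -1. ]]
bearing [310.8 168.1]
C [399.2 207.5]
B [209.4  86.5]
shaft [495.9 311.7]
```

View pics/w1.png

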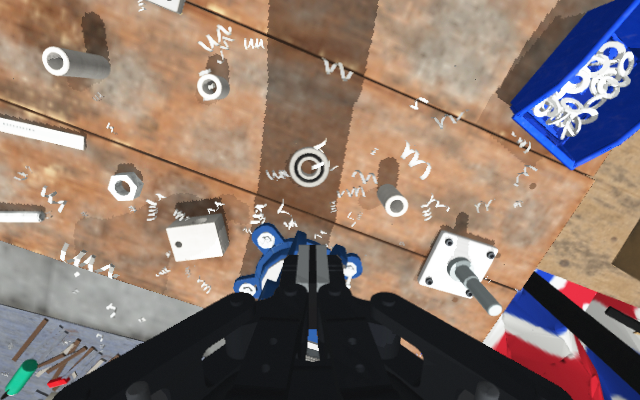

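The wrist view confirms the estimates to within about 2 px: bearing (309,168), middle sleeve (397,206), shaft end (493,310). Descending over the bearing.

To row units: 150 mm / 800 = 0.1875, 120 mm / 800 = 0.15.

```bash
python3 nudge.py '[{"aperture":0,"trans":[0,0,0.05]},{"aperture":0,"trans":[0,0,0.1]},{"aperture":0,"trans":[0,0,0.15]},{"aperture":0,"trans":[0,0,0.1875]},{"aperture":0,"trans":[0,0,0.1875]}]'
python3 nudge.py '[{"aperture":0,"trans":[0,-0.0025,0.025]},{"aperture":0,"trans":[0,-0.0025,0.04]},{"aperture":0,"trans":[0,-0.0025,0.04]},{"aperture":0,"trans":[0,-0.0025,0.04]},{"aperture":0,"trans":[0,-0.0025,0.04]}]'
for i in 1 2 3 4; do python3 nudge.py '[{"aperture":0},{"aperture":0},{"aperture":0},{"aperture":0},{"aperture":0}]'; done
python3 -c "
from h import *
o=r.get_obs();from scipy.spatial.transform import Rotation as R
M=R.from_quat(o['tool_rot']).as_matrix();print(M.T@np.array([511-509,15-118,0]),M.T@np.array([456-511,-109-15,0]))"
```

```text
t: 2.65
ee_pos: [506.3, 114.6, 96.7]
tool_rot: [0.983, 0.186, -0.004, 0.001]
wrist_force: [-0.2, 0.2, -0.2]
opening: -0.002
gripper_force: 0.0
t: 3.15
ee_pos: [509.4, 119.5, 69.1]
tool_rot: [0.982, 0.187, 0.001, 0.0]
wrist_force: [-0.6, -0.3, -1.0]
opening: 0.005
gripper_force: 0.0
t: 3.65
ee_pos: [508.7, 119.6, 68.0]
tool_rot: [0.982, 0.187, -0.0, 0.0]
wrist_force: [-0.2, -0.8, -1.0]
opening: -0.004
gripper_force: 0.0
t: 4.15
ee_pos: [508.7, 119.6, 67.9]
tool_rot: [0.982, 0.187, -0.0, 0.0]
wrist_force: [0.5, 0.5, 0.1]
opening: 0.003
gripper_force: 0.0
t: 4.65
ee_pos: [508.7, 119.6, 68.0]
tool_rot: [0.982, 0.187, -0.0, -0.0]
wrist_force: [-0.4, 0.4, -1.0]
opening: 0.0
gripper_force: 0.0
t: 5.15
ee_pos: [508.7, 119.6, 68.0]
tool_rot: [0.982, 0.187, -0.0, -0.0]
wrist_force: [-0.5, -0.2, 0.6]
opening: 0.002
gripper_force: 0.0
[-3.60421930e+01  9.65088614e+01  6.22765641e-04] [-9.67702954e+01  9.50605592e+01  3.01928243e-03]
```

To row units: -100 mm / 800 = -0.125, -80 mm / 800 = -0.1.

```bash
python3 nudge.py '[{"aperture":0,"trans":[0,0,-0.05]},{"aperture":0,"trans":[0,0,-0.1]},{"aperture":0,"trans":[0,0,-0.125]},{"aperture":0,"trans":[-0.015,0.0413,-0.125]},{"aperture":0,"trans":[-0.03,0.0825,-0.125]}]'
python3 nudge.py '[{"aperture":0,"trans":[-0.015,0.04,0]},{"aperture":0,"trans":[-0.015,0.04,0]},{"aperture":0,"trans":[-0.015,0.04,0.0375]},{"aperture":0,"trans":[-0.015,0.04,0.075]},{"aperture":0,"trans":[-0.015,0.04,0.0875]}]'
for i in 1 2 3 4 5; do python3 nudge.py '[{"aperture":0},{"aperture":0},{"aperture":0},{"aperture":0},{"aperture":0}]'; done | grep -E '^t|ee_pos'
```

```text
t: 5.65
ee_pos: [511.2, 49.6, 169.0]
tool_rot: [0.982, 0.189, 0.001, -0.0]
wrist_force: [0.1, -0.6, -0.8]
opening: -0.002
gripper_force: 0.0
t: 6.15
ee_pos: [509.4, 15.5, 95.7]
tool_rot: [0.982, 0.188, -0.002, -0.0]
wrist_force: [-1.4, 0.7, -0.1]
opening: 0.001
gripper_force: 0.0
t: 6.65
ee_pos: [511.8, 15.2, 98.7]
tool_rot: [0.982, 0.187, 0.001, 0.0]
t: 7.15
ee_pos: [511.2, 15.2, 97.9]
tool_rot: [0.982, 0.187, -0.0, -0.0]
t: 7.65
ee_pos: [511.2, 15.2, 98.0]
tool_rot: [0.982, 0.187, -0.0, -0.0]
t: 8.15
ee_pos: [511.3, 15.2, 98.0]
tool_rot: [0.982, 0.187, 0.0, -0.0]
t: 8.65
ee_pos: [511.2, 15.2, 98.0]
tool_rot: [0.982, 0.187, -0.0, -0.0]
```

To row units: -120 mm / 800 = -0.15, -80 mm / 800 = -0.1.

```bash
python3 nudge.py '[{"aperture":0,"trans":[0,0,-0.05]},{"aperture":0,"trans":[0,0,-0.1]},{"aperture":0,"trans":[0,0,-0.15]},{"aperture":0,"trans":[-0.0375,0.0375,-0.15]},{"aperture":0,"trans":[-0.075,0.075,-0.15]}]'
python3 nudge.py '[{"aperture":0,"trans":[-0.0375,0.0375,0]},{"aperture":0,"trans":[-0.0463,0.0438,0]},{"aperture":0,"trans":[-0.0463,0.0438,0]},{"aperture":0,"trans":[-0.0463,0.0438,0.0438]},{"aperture":0,"trans":[-0.0463,0.0438,0.0875]}]'
for i in 1 2 3 4 5; do python3 nudge.py '[{"aperture":0},{"aperture":0},{"aperture":0},{"aperture":0},{"aperture":0}]'; done | grep -E '^t|ee_pos'
python3 -c "
from h import *
cv2.imwrite('pics/end.png',cv2.resize(optics.snapshot('side')[100:320,240:460,::-1],None,fx=2.5,fy=2.5))"
```

```text
t: 9.15
ee_pos: [478.3, -62.7, 219.5]
tool_rot: [0.982, 0.189, 0.002, 0.0]
wrist_force: [1.5, -0.9, 0.3]
opening: -0.0
gripper_force: 0.0
t: 9.65
ee_pos: [458.1, -107.2, 148.1]
tool_rot: [0.982, 0.188, 0.002, 0.0]
wrist_force: [0.2, -0.1, -0.4]
opening: -0.001
gripper_force: 0.0
t: 10.15
ee_pos: [456.8, -108.9, 149.1]
tool_rot: [0.982, 0.187, 0.001, 0.0]
t: 10.65
ee_pos: [456.0, -108.8, 148.0]
tool_rot: [0.982, 0.187, -0.0, -0.0]
t: 11.15
ee_pos: [456.0, -108.8, 148.0]
tool_rot: [0.982, 0.187, -0.0, 0.0]
t: 11.65
ee_pos: [456.0, -108.8, 148.0]
tool_rot: [0.982, 0.187, -0.0, 0.0]
t: 12.15
ee_pos: [456.0, -108.8, 148.0]
tool_rot: [0.982, 0.187, -0.0, 0.0]
```

View pics/end.png

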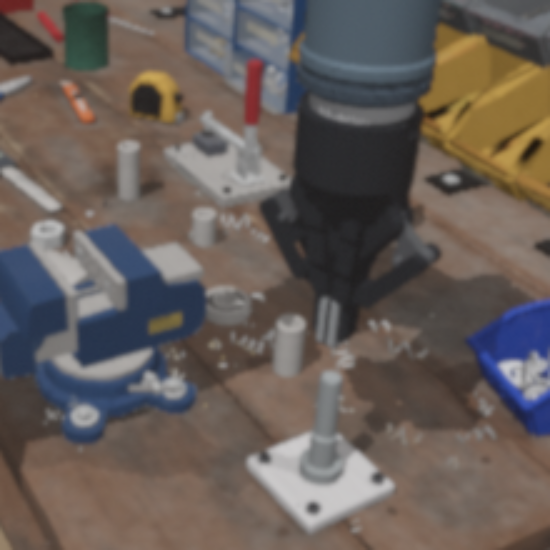

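The shut fingertips (crop 333,343) are right above the shaft end (332,376), and all the parts are where they started.

```bash
python3 -c "
from station import r, optics, job
print(job.hand_in())"
```

```text
the job is handed in; nothing more can be done
None
```

I pointed at the bearing, then the middle-height sleeve, then the shaft end, holding each for at least two seconds, and handed in still over the shaft. The readings and the last picture show nothing touched or moved, but the hand-in returned no verdict.

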